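Seat the profile and snap the toggle clamp over it

TASK

With your fingertips, slide the aluminium profile along its guide rails until it is fully home against the end stop, then push the toggle clamp's upright handle over, away from the profile, until it snaps past centre and its foot clamps the profile. Only push: do not lift the profile, and leave the bin, the bracket and the wrench where they are.

Things in the scene. Friction and masses are not known exactly. Their poses are not given: they have to be found in the camera images.
- jig: Fixed jig: dark steel base plate 190 x 345 mm, top at z = 12 mm. Origin on the underside; plate spans x -90 to +100, y -215 to +130 mm. The profile slides along the line x = -45 mm towards +y; the clamp stands on its +x side. Position and yaw (up to 0.35 rad) vary.
- rails (a point): Point on the plate (jig x = -45, y = 0, z = 12 mm) midway between the two guide rails, each 10 mm wide and 15 mm high, along jig y from y = -90 to +115 mm; the profile has 1.5 mm play each side. The plate behind the rails (y below -90 mm) is bare, room for the pushing finger.
- stop_face (a point): Centre of the end stop's face that the profile's nose meets: jig x = -45, y = +100, z = 32 mm; a fixed steel block, 63 mm wide, top at z = 54 mm.
- profile: Loose length of plain aluminium T-slot profile, 40 x 40 mm in section and 200 mm long, about 0.3 kg, lying between the guide rails with its length along y (same y as the jig's). Origin: centre of its underside, 12 mm above the table. At the start its nose is 25 to 60 mm short of the end stop.
- profile_nose (a point): Centre of the profile's +y end face, 20 mm above its underside; at jig y = +100 mm when fully home.
- profile_tail (a point): Centre of the profile's -y end face (the end to push on), 20 mm above its underside; at jig y = -100 mm when fully home.
- handle_pivot (a point): Pivot of the clamp handle, axis along jig y, at jig x = 45, y = 45, z = 75 mm, in a steel bracket covering x 3 to 57, y 29 to 61 mm up to z = 82 mm. While open, the linked hold-down arm slants up in the same plane towards -x: within jig x -75 to +20 mm, below z = 140 mm.
- handle_tip (a point): Top end of the clamp handle, a straight rod 120 mm long from the pivot; its outer 78 mm is a black grip of 18 mm diameter. Open: nearly upright, tip at jig x = 39, z = 195 mm. Fully over: tip at jig x = 157, z = 118 mm.
- clamp_handle (a joint): Handle angle (rad): 0 open (leaning 0.05 from upright to jig -x), growing as the tip swings to jig +x and down, 1.25 fully over. An over-centre spring drives it to the nearer end, centre near 0.62: 4 to 5 N at the tip starts it, less further on, and past centre it snaps over by itself.
- clamp_foot: Round sprung rubber foot, 20 mm diameter, at the end of the hold-down arm; origin 26 mm above its sole. With the handle fully over it sits on the profile at jig x = -45, y = +45 mm and presses with about 5 N.
- bin: Loose open blue parts bin, 150 x 100 x 70 mm, standing beyond the end stop. Origin: centre of its underside. Leave alone.
- bracket: Loose aluminium corner bracket, 40 x 40 x 40 mm, lying on the table beyond the plate on the clamp's side. Origin: centre of its underside. Leave alone.
- wrench: Loose steel wrench lying flat on the table beyond the plate, on the clamp's side, about where the handle comes over (well below it). Origin: on its underside. Leave alone.
Mind the look-alikes: they are no part of the job. Of the things that look like the profile, the smallest one is meant.

How it is judged:
By the outcome, as a careful person would: the job done as asked, in the order asked, and still so for the second after the job is handed in, with the robot touching nothing.
It also fails if it takes over 48 s, if anything falls off the work surface, if the arm or the gripper's body presses on something with over 40 N, if the wrist force passes 120 N, or if a joint passes its speed limit or range.

ROBOT

A 7-joint arm with a two-finger parallel gripper is mounted at the origin on the work surface. World frame = base frame: x ahead of the robot, y to its left, z up, the work surface at z = 0. Lengths are in mm, angles in rad, forces in N, time in s.
With the tool pointing down it reaches from about 400 to 850 mm from the base axis. Payload 6.9 kg.
Tool frame: the origin (TCP) lies between the finger pads; the fingertips stand 11 mm ahead of it and the grasp point (between the pads) lies 8 mm behind it; z points along the fingers, y is the line along which they close (so a half turn about z gives the same grasp; the last joint's range is limited). The gripper opens to 85 mm and grips with 20 to 120 N. Pads are 22 mm wide; open, the fingers measure 114 mm over their backs; the gripper's body (76 mm by 85 mm) begins 54 mm behind the grasp point. The pads swing forward as they close: fully open they stand 13 mm farther back than shut.
Start: joints at [-1.083, 0.507, -0.238, 1.5, 0.126, 1.149, -0.155], TCP at [232.887, 579.979, 242.275] pointing down, gripper open.
Joint ranges: [-3.08, 3.08], [-0.24, 2.05], [-1.43, 1.35], [0, 2.5], [-1.52, 4.66], [0.17, 1.96], [-2.89, 2.89]. Speed limits (rad/s): [2.39, 2.39, 3.14, 3.14, 3.14, 3.14, 3.14].

INTERFACE

Orientations are given as a rotation vector (axis times angle).
In Python, from plant import robot gives the robot as it stands. The module is installed in compiled form; this text tells all that it offers.
- The arm moves only by the tool play_rows, never from a script. Its argument "moves" is a list of rows, each a list of 2 entries, a list of its own where there are three numbers: the shift along the world's x, y, z as a fraction of full scale, then the turn, a rotation vector about the world's x, y, z as a fraction of full scale. In form: [[[tx, ty, tz], [wx, wy, wz]], ...]. A call has exactly 10 rows; each row is the pose to reach, as a shift and turn from the pose commanded when the call began, turning the shorter way round; what a row does not reach only later rows make up. Full scale, the value 1, is 0.08 m for a shift and 180 degrees for a turn. A row lasts 1/10 s, in which the tool goes at most 50 mm and 8.59 degrees, less where a joint would pass 70% of its speed; a pose out of reach is approached as far as the arm can. A call with a number of a shift or a turn outside -1 to 1 is refused whole. A call with a gripper value outside its range is refused whole. "claw" is the closure, from 0 (fully open) to 1 (shut), set as the call begins (left out, the last holds). The fingers move at their own pace and stop on an object; "force" is the grip in N (left out, the last holds). Time passes only in rows, so rows that repeat a pose let the fingers close, or fill a call up. It gives the time, the measured TCP pose, the force, the opening and the grip force at its end, in the units of the state.
- robot.read_state(): the state, without advancing time (a new reading comes with each control period).
- robot.snapshot(name): name is "scene" or "top" or "wrist"; returns a dict with "color" (384x512x3 uint8, blue, green, red), "depth" (384x512 float32, mm along the optical axis (not along the pixel's ray), 0 where there is no reading), "fovy" (degrees; the focal length in pixels is half the picture's height over the tangent of half this angle, whatever the lens; pixels are square), "cx", "cy" (the principal point, pixels), "camera_from_world" (4x4, takes a point from world to camera coordinates). Camera axes: x right, y up, looking along -z (the intrinsics and any distortion apply to the point x, -y, -z); pixel columns grow to the right and rows downward; lengths in mm; the calibration is good to about 2 mm. A picture is of the moment at which its call begins.
- robot.finish_job(): hands the job in; it is judged then, once.
Trained networks look in the newest picture that a camera, given by its name, has taken for a name from the list of things; names that differ only in an ending like _2 or _b are one class to them, and where a whole thing is asked for, a point or a joint stands for the part that bears it (a point fixed in the world has none). Each returns a list of dicts, best first, with "conf" (0 to 1); they miss things now and then, are a little off and sometimes report something else, mostly with a low value. They report only what shows in the picture. A call takes as long as a camera call. They do not tell look-alikes from the thing itself.
- robot.regions_of(label, camera): "pixels" (384x512 bool, what is visible of it).
- robot.place_of(label, camera): "point" ([x, y, z] in mm, in the coordinates of the camera as it stood for that picture, good to about 4 mm: a listed point, or the origin of a listed thing).
The state is a dict: "time_s": time; "qpos": joint angles; "qvel": joint speeds; "joint_torque": joint torques, N m; "tool_pos": TCP position; "tcp_rot": TCP orientation; "contact_force": force on the tool from outside, world axes, zero at the start; "torque": the same for the moment, N m; "width": finger opening in mm; "gripper_force": force on a finger pad.
Only numpy, scipy, OpenCV 4.12 (cv2) and the standard library are available. Lean on these libraries where they do the work, as an engineer would, in place of code of your own. Each camera call takes 0.05 s, during which the arm holds its last target. There are 200 camera calls.

## Working session

There is one attempt and no reset: what is moved stays moved. The work goes in short steps, Python scripts to look and compute and a tool call to move; the robot and the scene stay as the last step left them, time stands still between calls to the robot, and variables do not carry over. Pictures are saved under pics/ and viewed, at most 10 in all, crops included, and the job is handed in when it is done.

Besides the shell and the picture viewer there is one more tool, called after "Request:" as name(argument=value, ...) on one line, values as JSON. play_rows: Moves the arm, as the interface text tells. Its arguments: {"type":"object","properties":{"moves":{"type":"array"},"claw":{"type":"number"},"force":{"type":"number"}},"required":["moves"]}

```bash
mkdir -p pics; cat > h.py <<'E'
import numpy as np, cv2
from plant import robot
def w(s,p):
    return (np.linalg.inv(s["camera_from_world"])@np.r_[p,1])[:3]
def cloud(s):
    d=s["depth"];H,W=d.shape;f=H/2/np.tan(np.radians(s["fovy"])/2)
    v,u=np.mgrid[:H,:W];P=np.stack([(u-s["cx"])/f*d,-(v-s["cy"])/f*d,-d,np.ones_like(d)],-1)
    return (P@np.linalg.inv(s["camera_from_world"]).T)[...,:3]
def px(s,p):
    c=s["camera_from_world"]@np.r_[p,1];f=192/np.tan(np.radians(s["fovy"])/2)
    return s["cx"]+f*c[0]/-c[2], s["cy"]-f*c[1]/-c[2]
E
python3 - <<'E'
from h import *
np.set_printoptions(precision=1,suppress=True)
st=robot.read_state();print(st["tool_pos"],st["tcp_rot"],st["width"])
ims=[]
for c in["scene","top"]:
    s=robot.snapshot(c);ims.append(s["color"]);np.save(f"{c}.npy",s,allow_pickle=True)
    for l in["jig","rails","stop_face","profile","profile_nose","profile_tail","handle_pivot","handle_tip","clamp_foot","bin","bracket","wrench"]:
        for r in robot.place_of(l,c)[:4]: 
            q=w(s,r["point"]);print(c,l,round(r["conf"],2),q,np.array(px(s,q)))
cv2.imwrite("pics/a.png",ims[0]);cv2.imwrite("pics/b.png",ims[1])
E
```

```text
[232.8 579.5 241.4] [-0.6 -3.1  0. ] 85.725185511113
scene jig 0.87 [535.   53.7  -2.5] [262.2 252.3]
scene rails 0.88 [493.5  55.7  10.3] [248.6 242. ]
scene stop_face 0.87 [488.9 153.9  30.6] [266.3 214.6]
scene profile 0.82 [251.4 261.   -3. ] [217.6 180.5]
scene profile 0.77 [ 291.1 -253.2   -5. ] [ 97.1 294.8]
scene profile 0.61 [494.4   6.7  12.4] [238.3 253.2]
scene profile 0.31 [495.5 277.2  -0.2] [288.4 201.5]
scene profile_nose 0.98 [497.  109.   34.4] [260.6 223.7]
scene profile_nose 0.97 [ 232.2 -139.5   24.7] [115.2 245.1]
scene profile_nose 0.95 [123.1 284.8  25.2] [189.9 158.8]
scene profile_nose 0.35 [492.2 159.   28.4] [268.3 214.7]
scene profile_tail 0.95 [379.2 244.1  28.6] [249.  186.9]
scene profile_tail 0.89 [ 344.5 -366.8   24.8] [ 64.6 337. ]
scene profile_tail 0.73 [494.1 -94.   32.1] [213.5 273.9]
scene handle_pivot 0.91 [585.  106.   73.6] [291.9 224.4]
scene handle_tip 0.6 [578.3 102.6 192.6] [292.7 183.3]
scene clamp_foot 0.42 [520.8 102.9 122.7] [268.9 200.2]
scene clamp_foot 0.17 [494.9 156.1  29.6] [268.7 215.2]
scene bin 0.83 [494.5 279.3   1.2] [288.
[... 484 characters left out ...]
profile_nose 0.81 [496.1 109.8  37.8] [233.  207.4]
top profile_nose 0.72 [539.5  57.3   1.5] [254.3 192.2]
top profile_nose 0.7 [125.  279.5  26.4] [161.8 358.8]
top profile_tail 0.76 [488.7 -89.   37.9] [312.5 210.9]
top profile_tail 0.7 [ 345.3 -371.7   28.9] [427.4 269.9]
top profile_tail 0.61 [378.3 239.6  29. ] [180.7 254.3]
top handle_pivot 0.73 [581.5  99.1  76.6] [236.9 171.1]
top handle_tip 0.51 [578.9  99.5 194.3] [234.2 163.1]
top clamp_foot 0.63 [491.6  11.3  13.8] [272.1 210.4]
top clamp_foot 0.41 [522.2 103.7 126.9] [233.7 192.5]
top bin 0.66 [494.4 275.2  -3.1] [170.3 209.2]
top bracket 0.5 [ 689.8 -111.8    0.1] [319.1 135.9]
top wrench 0.82 [714.  105.7   1.7] [236.4 126.5]
```

```bash
python3 - <<'E'
from h import *
np.set_printoptions(precision=1,suppress=True)
im=cv2.imread("pics/b.png");cv2.imwrite("pics/c.png",cv2.resize(im[100:250,160:360],None,fx=4,fy=4,interpolation=2))
s=np.load("top.npy",allow_pickle=True).item();C=cloud(s)
# profile top: z~52
x,y,z=C[...,0],C[...,1],C[...,2]
m=(abs(z-52)<4)&(x>450)&(x<540)&(y>-130)&(y<180)
v,u=np.nonzero(m)
P=C[m];print(len(P),P.min(0),P.max(0))
for a in range(-100,190,10):
    k=(P[:,1]>=a)&(P[:,1]<a+10)
    if k.sum()>2:print(a,k.sum(),P[k].min(0),P[k].max(0))
# plate top
m=(abs(z-12)<4)&(x>420)&(x<680)&(y>-190)&(y<220)
print(cv2.minAreaRect(C[m][:,:2].astype(np.float32)))
for n in (450,550,640):
    k=C[m][abs(C[m][:,0]-n)<6];print(n,k.min(0),k.max(0))
E
```

```text
1059 [465.2 -91.6  48. ] [525.5 176.7  56. ]
-100 11 [474.6 -91.6  48.5] [512.3 -90.7  55.8]
-90 44 [474.5 -88.9  49.2] [512.  -80.8  55.9]
-80 41 [474.5 -79.1  49. ] [511.9 -71.   55.8]
-70 45 [474.3 -69.3  48.7] [512.  -61.2  55.9]
-60 45 [474.3 -59.4  48. ] [512.1 -51.3  55.9]
-50 46 [474.2 -49.3  48.5] [511.7 -41.5  56. ]
-40 53 [474.2 -39.6  48.1] [514.2 -31.7  55.7]
-30 52 [474.3 -29.5  48.4] [514.3 -21.8  56. ]
-20 52 [474.1 -19.7  48.7] [514.2 -12.   55.4]
-10 48 [474.   -9.8  49.1] [514.1  -2.2  55.9]
0 56 [474.    0.   48.3] [513.9  10.   55.7]
10 56 [474.1  10.   48.2] [514.   20.   55.4]
20 49 [476.2  20.   49.3] [513.8  29.9  56. ]
30 46 [476.   32.2  48.2] [513.7  39.8  56. ]
40 41 [476.2  42.1  48.1] [513.6  49.7  55.9]
50 44 [475.9  52.   49.4] [513.4  59.7  55.7]
60 41 [476.   61.8  48.9] [513.7  69.6  55.8]
70 40 [475.8  71.7  48.3] [513.6  79.5  56. ]
80 42 [475.8  81.6  48.6] [513.7  89.4  55.2]
90 39 [475.8  91.5  49. ] [513.4  99.2  55.9]
100 23 [475.9 101.3  48.3] [503.3 106.6  54.8]
150 24 [465.5 156.6  48.1] [525.5 159.4  55.9]
160 61 [465.4 160.3  49.8] [525.1 169.   56. ]
170 60 [465.2 170.1  48.9] [524.9 176.7  56. ]
((555.0984497070312, 23.267013549804688), (367.06805419921875, 255.80555725097656), 88.5124740600586)
450 [ 446.4 -156.2    8.2] [456.  184.6  16. ]
550 [ 544.  -157.8    8. ] [556.  184.3  16. ]
640 [ 634.1 -158.8    8. ] [642.2 204.7  15.8]
```

View pics/a.png

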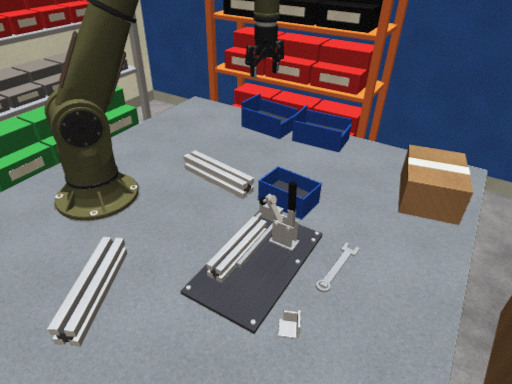

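View pics/b.png

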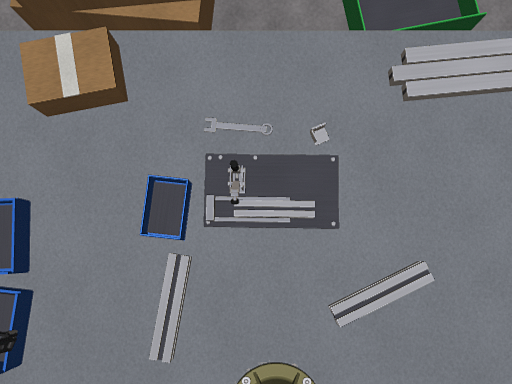

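View pics/c.png

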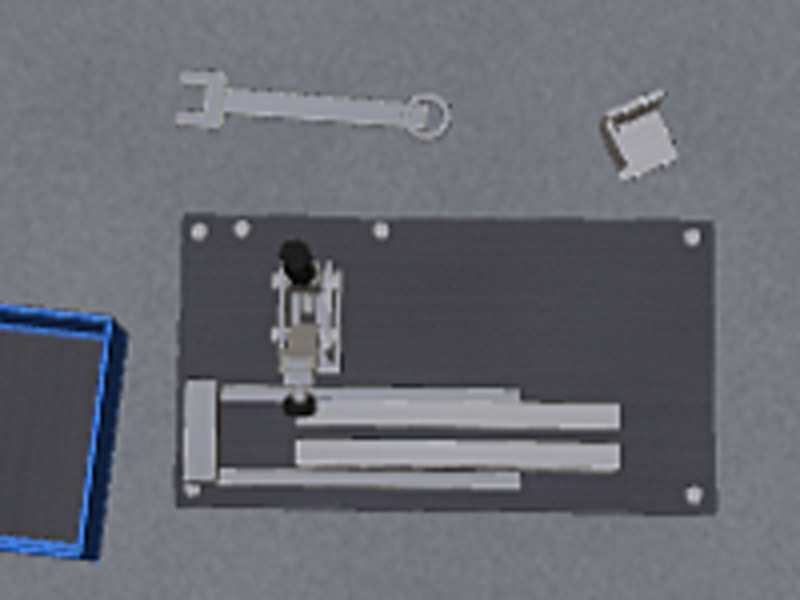

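```bash
python3 - <<'E'
from h import *
from scipy.spatial.transform import Rotation as R
s=robot.read_state();M=R.from_rotvec(s["tcp_rot"]).as_matrix();print(M.round(3),np.degrees(np.arctan2(M[1,1],M[0,1])),s["contact_force"])
E
```

```text
[[-0.928  0.373 -0.   ]
 [ 0.373  0.928 -0.   ]
 [ 0.    -0.    -1.   ]] 68.1228770159739 [0.4534666  0.62741102 0.12094268]
```

Request:
play_rows(moves=[[[0.08,-0.1,0],[0,0,0]],[[0.16,-0.2,0],[0,0,0]],[[0.24,-0.3,0],[0,0,0]],[[0.32,-0.4,0],[0,0,0]],[[0.4,-0.5,0],[0,0,0]],[[0.48,-0.6,0],[0,0,0]],[[0.56,-0.7,0],[0,0,0]],[[0.64,-0.8,0],[0,0,0]],[[0.72,-0.9,0],[0,0,0]],[[0.8,-1,0],[0,0,0]]], claw=1, force=60)

```text
time_s: 2.3
tool_pos: [297.4, 499.3, 242.3]
tcp_rot: [-0.596, -3.084, 0.0]
contact_force: [0.8, 0.2, 0.6]
width: -0.1
gripper_force: 0.0
```

Request:
play_rows(moves=[[[0.08,-0.1,0],[0,0,0.012]],[[0.16,-0.2,0],[0,0,0.024]],[[0.24,-0.3,0],[0,0,0.036]],[[0.32,-0.4,0],[0,0,0.048]],[[0.4,-0.5,0],[0,0,0.06]],[[0.48,-0.6,0],[0,0,0.072]],[[0.56,-0.7,0],[0,0,0.084]],[[0.64,-0.8,0],[0,0,0.096]],[[0.72,-0.9,0],[0,0,0.108]],[[0.8,-1,0],[0,0,0.118]]])

```text
time_s: 3.3
tool_pos: [361.3, 419.3, 242.3]
tcp_rot: [0.015, 3.142, -0.0]
contact_force: [-0.3, -1.1, 0.3]
width: 0.0
gripper_force: 0.0
```

Request:
play_rows(moves=[[[0.08,-0.1,0],[0,0,0]],[[0.16,-0.2,0],[0,0,0]],[[0.24,-0.3,0],[0,0,0]],[[0.32,-0.4,0],[0,0,0]],[[0.4,-0.5,0],[0,0,0]],[[0.48,-0.6,0],[0,0,0]],[[0.56,-0.7,0],[0,0,0]],[[0.64,-0.8,0],[0,0,0]],[[0.72,-0.9,0],[0,0,0]],[[0.8,-1,0],[0,0,0]]])

```text
time_s: 4.3
tool_pos: [425.4, 339.3, 242.3]
tcp_rot: [-0.017, -3.142, 0.0]
contact_force: [0.3, -0.4, 0.4]
width: 0.1
gripper_force: 0.0
```

Request:
play_rows(moves=[[[0,-0.1,0],[0,0,0]],[[0,-0.2,0],[0,0,0]],[[0,-0.3,0],[0,0,0]],[[0,-0.4,0],[0,0,0]],[[0,-0.5,0],[0,0,0]],[[0,-0.6,0],[0,0,0]],[[0,-0.7,0],[0,0,0]],[[0,-0.8,0],[0,0,0]],[[0,-0.9,0],[0,0,0]],[[0,-1,0],[0,0,0]]])

```text
time_s: 5.3
tool_pos: [424.9, 259.3, 242.3]
tcp_rot: [0.017, 3.141, -0.0]
contact_force: [-0.3, -0.1, 0.5]
width: 0.3
gripper_force: 0.0
```

Request:
play_rows(moves=[[[0,-0.1,0],[0,0,0]],[[0,-0.2,0],[0,0,0]],[[0,-0.3,0],[0,0,0]],[[0,-0.4,0],[0,0,0]],[[0,-0.5,0],[0,0,0]],[[0,-0.6,0],[0,0,0]],[[0,-0.7,0],[0,0,0]],[[0,-0.8,0],[0,0,0]],[[0,-0.9,0],[0,0,0]],[[0,-1,0],[0,0,0]]])

```text
time_s: 6.3
tool_pos: [424.9, 179.3, 242.3]
tcp_rot: [-0.017, -3.142, 0.0]
contact_force: [0.8, 0.5, 0.3]
width: 0.3
gripper_force: 0.0
```

Request:
play_rows(moves=[[[0,-0.1,0],[0,0,0]],[[0,-0.2,0],[0,0,0]],[[0,-0.3,0],[0,0,0]],[[0,-0.4,0],[0,0,0]],[[0,-0.5,0],[0,0,0]],[[0,-0.6,0],[0,0,0]],[[0,-0.7,0],[0,0,0]],[[0,-0.8,0],[0,0,0]],[[0,-0.9,0],[0,0,0]],[[0,-1,0],[0,0,0]]])

```text
time_s: 7.3
tool_pos: [424.9, 99.3, 242.3]
tcp_rot: [0.018, 3.142, -0.0]
contact_force: [-0.5, 0.3, 0.7]
width: -0.1
gripper_force: 0.0
```

Request:
play_rows(moves=[[[0.08,-0.1,0],[0,0,0]],[[0.16,-0.2,0],[0,0,0]],[[0.24,-0.3,0],[0,0,0]],[[0.32,-0.4,0],[0,0,0]],[[0.4,-0.5,0],[0,0,0]],[[0.48,-0.6,0],[0,0,0]],[[0.56,-0.7,0],[0,0,0]],[[0.64,-0.8,0],[0,0,0]],[[0.72,-0.9,0],[0,0,0]],[[0.8,-1,0],[0,0,0]]])

```text
time_s: 8.3
tool_pos: [489.4, 19.3, 242.3]
tcp_rot: [0.017, 3.142, -0.0]
contact_force: [-0.0, 0.9, 0.4]
width: 0.1
gripper_force: 0.0
```

Request:
play_rows(moves=[[[0.005,-0.1,-0.08],[0,0,0]],[[0.01,-0.2,-0.16],[0,0,0]],[[0.015,-0.3,-0.24],[0,0,0]],[[0.02,-0.4,-0.32],[0,0,0]],[[0.025,-0.5,-0.4],[0,0,0]],[[0.03,-0.6,-0.48],[0,0,0]],[[0.035,-0.7,-0.56],[0,0,0]],[[0.04,-0.8,-0.64],[0,0,0]],[[0.045,-0.9,-0.72],[0,0,0]],[[0.05,-1,-0.8],[0,0,0]]])

```text
time_s: 9.3
tool_pos: [492.9, -60.7, 177.7]
tcp_rot: [0.017, 3.142, -0.0]
contact_force: [-0.3, 0.2, 0.1]
width: 0.2
gripper_force: 0.0
```

Request:
play_rows(moves=[[[0,-0.1,-0.08],[0,0,0]],[[0,-0.2,-0.16],[0,0,0]],[[0,-0.3,-0.24],[0,0,0]],[[0,-0.4,-0.32],[0,0,0]],[[0,-0.5,-0.4],[0,0,0]],[[0,-0.6,-0.48],[0,0,0]],[[0,-0.7,-0.56],[0,0,0]],[[0,-0.8,-0.64],[0,0,0]],[[0,-0.9,-0.72],[0,0,0]],[[0,-1,-0.8],[0,0,0]]])

```text
time_s: 10.3
tool_pos: [492.9, -140.7, 113.7]
tcp_rot: [0.017, 3.142, -0.0]
contact_force: [0.1, 0.6, 0.6]
width: 0.2
gripper_force: 0.0
```

Request:
play_rows(moves=[[[0,0,-0.1],[0,0,0]],[[0,0,-0.2],[0,0,0]],[[0,0,-0.3],[0,0,0]],[[0,0,-0.4],[0,0,0]],[[0,0,-0.5],[0,0,0]],[[0,0,-0.6],[0,0,0]],[[0,0,-0.7],[0,0,0]],[[0,0,-0.8],[0,0,0]],[[0,0,-0.9],[0,0,0]],[[0,0,-0.95],[0,0,0]]])

```text
time_s: 11.3
tool_pos: [492.6, -139.9, 37.4]
tcp_rot: [-0.017, -3.141, -0.0]
contact_force: [-0.7, 0.2, 0.5]
width: 0.1
gripper_force: 0.0
```

```bash
python3 - <<'E'
from h import *
np.set_printoptions(precision=1,suppress=True)
s=robot.snapshot("scene");cv2.imwrite("pics/d.png",cv2.resize(s["color"][150:330,160:360],None,fx=3,fy=3,interpolation=2));print(robot.read_state()["tool_pos"])
E
```

```text
[ 492.4 -139.9   37.1]
```

View pics/d.png

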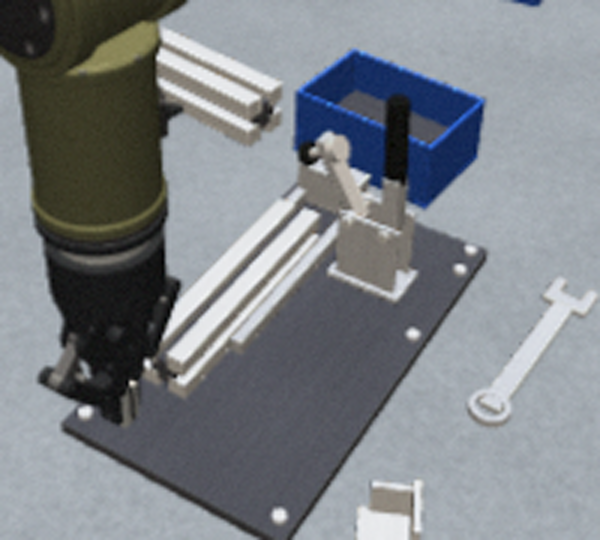

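Request:
play_rows(moves=[[[0,0.1,0],[0,0,0]],[[0,0.2,0],[0,0,0]],[[0,0.3,0],[0,0,0]],[[0,0.4,0],[0,0,0]],[[0.002,0.5,0],[0,0,0]],[[0.004,0.6,0],[0,0,0]],[[0.005,0.7,0],[0,0,0]],[[0.006,0.78,0],[0,0,0]],[[0.008,0.84,0],[0,0,0]],[[0.01,0.88,0],[0,0,0]]])

```text
time_s: 12.35
tool_pos: [493.9, -69.7, 38.5]
tcp_rot: [0.018, 3.141, -0.001]
contact_force: [0.1, -6.3, 6.6]
width: 0.2
gripper_force: 2.9
```

```bash
python3 - <<'E'
from h import *
np.set_printoptions(precision=1,suppress=True)
for c in("top","scene"):
    s=robot.snapshot(c)
    for l in("stop_face","profile_nose","profile_tail"):
        for r in robot.place_of(l,c): 
            q=w(s,r["point"])
            if r["conf"]>.3 and abs(q[0]-494)<20:print(c,l,q)
    if c=="top":
        C=cloud(s);x,y,z=C[...,0],C[...,1],C[...,2]
        for lo,hi in((476,486),(502,512)):
            m=(x>lo)&(x<hi)&(abs(z-52)<4)&(y>80);print(np.unique(y[m].round()))
print(robot.read_state()["contact_force"])
E
```

```text
top stop_face [497.7 157.5  33. ]
top profile_nose [492.2 276.4  -1.6]
top profile_tail [493.  -52.2  34.5]
[ 82.  84.  87.  89.  91.  94.  96.  97.  99. 101. 102. 104. 106. 109.
 111. 114. 116. 119. 121. 124. 126. 128. 129. 131. 133. 134. 136. 138.
 139. 141. 143. 144. 158. 161. 163. 166. 168. 170. 171. 173. 175. 176.
 228. 324. 325. 637. 639. 640. 641.]
[ 82.  84.  87.  89.  92.  94.  99. 102. 104. 107. 114. 116. 117. 119.
 121. 122. 124. 126. 127. 129. 131. 132. 134. 136. 137. 139. 141. 142.
 157. 159. 161. 163. 164. 166. 169. 171. 173. 174. 176. 226. 323. 640.
 641. 661. 666. 686.]
scene stop_face [494.8 159.5  29.7]
scene profile_nose [499.2 151.1  34.8]
scene profile_tail [495.1 -58.8  31.4]
[ 0.  -0.7  0.5]
```

Request:
play_rows(moves=[[[0,0.03,0],[0,0,0]],[[0,0.06,0],[0,0,0]],[[0,0.08,0],[0,0,0]],[[0,0.1,0],[0,0,0]],[[0,0.12,0],[0,0,0]],[[0,0.13,0],[0,0,0]],[[0,0.14,0],[0,0,0]],[[0,0.15,0],[0,0,0]],[[0,0.16,0],[0,0,0]],[[0,0.16,0],[0,0,0]]])

```text
time_s: 13.75
tool_pos: [493.7, -56.9, 38.3]
tcp_rot: [-0.018, -3.142, 0.0]
contact_force: [0.4, -2.1, -1.7]
width: -0.0
gripper_force: 0.9
```

Request:
play_rows(moves=[[[0,0.01,0],[0,0,0]],[[0,0.02,0],[0,0,0]],[[0,0.03,0],[0,0,0]],[[0,0.035,0],[0,0,0]],[[0,0.04,0],[0,0,0]],[[0,0.045,0],[0,0,0]],[[0,0.05,0],[0,0,0]],[[0,0.055,0],[0,0,0]],[[0,0.06,0],[0,0,0]],[[0,0.06,0],[0,0,0]]])

```text
time_s: 14.75
tool_pos: [494.0, -56.5, 38.5]
tcp_rot: [0.024, 3.141, -0.007]
contact_force: [0.6, -15.4, -1.1]
width: -0.0
gripper_force: 7.7
```

Request:
play_rows(moves=[[[0,-0.1,0],[0,0,0]],[[0,-0.2,0],[0,0,0]],[[0,-0.3,0],[0,0,0]],[[0,-0.3,0.14],[0,0,0]],[[0,-0.3,0.28],[0,0,0]],[[0,-0.3,0.42],[0,0,0]],[[0,-0.3,0.56],[0,0,0]],[[0,-0.3,0.7],[0,0,0]],[[0,-0.3,0.85],[0,0,0]],[[0,-0.3,1],[0,0,0]]])

```text
time_s: 15.75
tool_pos: [493.7, -75.8, 119.5]
tcp_rot: [0.017, 3.141, -0.0]
contact_force: [0.5, 0.0, -0.6]
width: 0.1
gripper_force: 0.0
```

```bash
python3 - <<'E'
from h import *
np.set_printoptions(precision=1,suppress=True)
for c in("top","scene"):
    s=robot.snapshot(c)
    for l in("stop_face","profile_nose","profile_tail","handle_pivot","handle_tip","clamp_foot"):
        for r in robot.place_of(l,c): 
            q=w(s,r["point"])
            if r["conf"]>.3 and abs(q[0]-540)<60:print(c,l,q)
    if c=="top":
        C=cloud(s);x,y,z=C[...,0],C[...,1],C[...,2]
        for lo,hi in((476,486),(502,512)):
            m=(x>lo)&(x<hi)&(abs(z-52)<4)&(y>120)&(y<200);print(np.unique(y[m].round()))
        cv2.imwrite("pics/e.png",cv2.resize(s["color"][140:240,190:340],None,fx=5,fy=5,interpolation=2))
        m=(x>560)&(x<600)&(z>150)&(y>85)&(y<120);print(np.median(C[m],0),C[m].min(0),C[m].max(0))
print(robot.read_state()["tool_pos"])
E
```

```text
top stop_face [497.9 157.5  30.8]
top profile_nose [498.7 157.   33.1]
top profile_tail [496.3 -43.2  32.2]
top handle_pivot [583.9 102.7  79.5]
top handle_tip [577.6 104.8 195.7]
top clamp_foot [521.8 102.7 130.1]
[121. 124. 126. 128. 129. 131. 133. 134. 136. 138. 141. 143. 144. 146.
 148. 149. 151. 153. 154. 156. 158. 161. 163. 166. 168. 171. 173. 176.]
[121. 122. 124. 126. 127. 129. 131. 132. 134. 136. 137. 139. 141. 144.
 146. 147. 149. 151. 154. 156. 157. 159. 161. 164. 167. 168. 169. 171.
 173. 174. 176.]
[576.4 100.  193.9] [569.7  92.4 152.9] [585.8 108.8 199.1]
scene stop_face [580.6 106.7  74.4]
scene stop_face [493.3 154.   28.3]
scene profile_nose [501.1 161.3  33.4]
scene profile_tail [496.7 -45.7  30.2]
scene profile_tail [524.5 102.6 123.7]
scene handle_pivot [582.3 104.9  75.2]
scene handle_pivot [494.3 155.6  31.1]
scene handle_tip [577.6 105.2 192.9]
scene clamp_foot [522.7 104.2 120.2]
[493.6 -76.  118.1]
```

View pics/e.png

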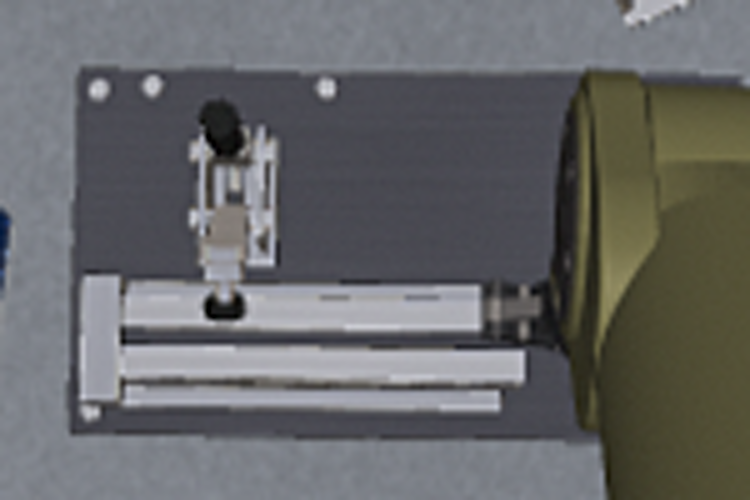

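The picture shows the profile's nose tight against the stop at about (122, 335), with no gap. The handle is upright at (220, 125). Next I go to the handle's −x side.

Request:
play_rows(moves=[[[0,0,0.15],[0,0,0]],[[0,0.1,0.3],[0,0,0]],[[0.04,0.2,0.45],[0,0,0]],[[0.08,0.3,0.6],[0,0,0]],[[0.13,0.4,0.75],[0,0,0]],[[0.18,0.5,0.75],[0,0,0]],[[0.23,0.6,0.75],[0,0,0]],[[0.28,0.75,0.75],[0,0,0]],[[0.33,0.9,0.75],[0,0,0]],[[0.38,1,0.75],[0,0,0]]])

```text
time_s: 17.45
tool_pos: [524.2, 5.7, 177.8]
tcp_rot: [-0.015, -3.141, -0.001]
contact_force: [-0.5, 0.2, 0.4]
width: -0.1
gripper_force: 0.0
```

Request:
play_rows(moves=[[[0.02,0.1,0],[0,0,0]],[[0.04,0.2,0],[0,0,0]],[[0.06,0.3,0],[0,0,0]],[[0.08,0.4,0],[0,0,0]],[[0.1,0.5,0],[0,0,0]],[[0.12,0.6,0],[0,0,0]],[[0.14,0.7,0],[0,0,0]],[[0.16,0.8,0],[0,0,0]],[[0.18,0.9,0],[0,0,0]],[[0.2,1,0],[0,0,0]]])

```text
time_s: 18.45
tool_pos: [540.2, 84.7, 178.3]
tcp_rot: [0.017, 3.142, -0.0]
contact_force: [-0.6, 0.8, -0.1]
width: -0.1
gripper_force: 0.0
```

Request:
play_rows(moves=[[[0,0.08,0],[0,0,0]],[[0,0.16,0],[0,0,0]],[[0,0.22,0],[0,0,0]],[[0.05,0.22,0],[0,0,0]],[[0.1,0.22,-0.01],[0,0,0]],[[0.15,0.22,-0.02],[0,0,0]],[[0.2,0.22,-0.02],[0,0,0]],[[0.25,0.22,-0.02],[0,0,0]],[[0.3,0.22,-0.02],[0,0,0]],[[0.35,0.22,-0.02],[0,0,0]]])

```text
time_s: 19.45
tool_pos: [567.5, 101.3, 176.6]
tcp_rot: [-0.018, -3.14, 0.001]
contact_force: [-5.6, -0.4, 3.8]
width: 0.2
gripper_force: 2.7
```

Request:
play_rows(moves=[[[0.09,0,-0.01],[0,0,0]],[[0.18,0,-0.02],[0,0,0]],[[0.27,0,-0.04],[0,0,0]],[[0.36,0,-0.07],[0,0,0]],[[0.45,0,-0.1],[0,0,0]],[[0.54,0,-0.14],[0,0,0]],[[0.63,0,-0.18],[0,0,0]],[[0.72,0,-0.22],[0,0,0]],[[0.8,0,-0.25],[0,0,0]],[[0.85,0,-0.26],[0,0,0]]])

```text
time_s: 20.45
tool_pos: [636.6, 101.5, 155.2]
tcp_rot: [-0.018, -3.141, 0.0]
contact_force: [0.3, 0.8, -0.5]
width: -0.3
gripper_force: 0.0
```

Request:
play_rows(moves=[[[0,0,0],[0,0,0]],[[0,0,0.1],[0,0,0]],[[0,0,0.2],[0,0,0]],[[0,0,0.3],[0,0,0]],[[0,0,0.4],[0,0,0]],[[0,0,0.5],[0,0,0]],[[0,0,0.6],[0,0,0]],[[0,0,0.7],[0,0,0]],[[0,0,0.85],[0,0,0]],[[0,0,1],[0,0,0]]])

```text
time_s: 21.45
tool_pos: [636.1, 101.5, 236.8]
tcp_rot: [-0.018, -3.141, 0.0]
contact_force: [0.5, 0.6, -0.5]
width: -0.1
gripper_force: 0.0
```

```bash
python3 - <<'E'
from h import *
np.set_printoptions(precision=1,suppress=True)
s=robot.snapshot("scene");cv2.imwrite("pics/f.png",cv2.resize(s["color"][150:350,170:370],None,fx=3,fy=3,interpolation=2))
for c in("scene","top"):
    s=robot.snapshot(c)
    for l in("profile_nose","profile_tail","handle_tip","clamp_foot","wrench","bin","bracket"):
        for r in robot.place_of(l,c): 
            q=w(s,r["point"])
            if r["conf"]>.3 and q[0]>450:print(c,l,q)
E
```

```text
scene profile_nose [499.2 160.2  33.1]
scene profile_tail [497.2 -41.3  32.5]
scene handle_tip [709.2 103.3  -4.2]
scene handle_tip [696.6 102.8 114.8]
scene clamp_foot [497.7  54.9   9.9]
scene clamp_foot [493.9 100.7  75.8]
scene wrench [710.9 101.9  -1. ]
scene bin [494.8 275.6   0.2]
scene bracket [496.4 278.4   1.6]
top bin [495.4 278.2  -2.5]
top bracket [ 689.5 -113.7    1.9]
```

View pics/f.png

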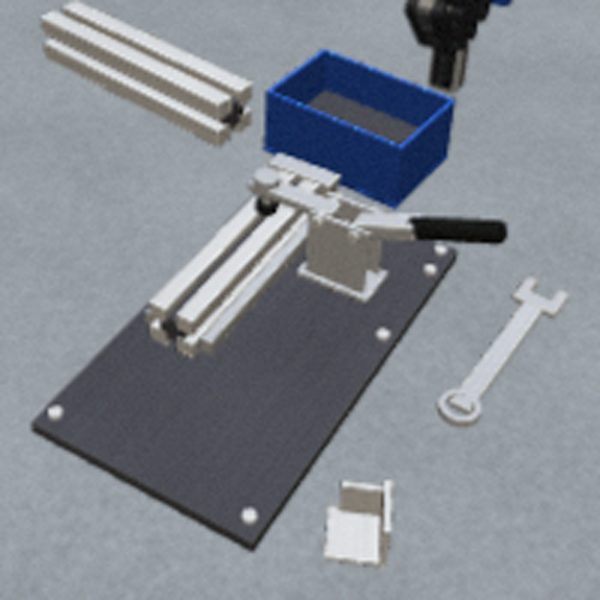

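The handle is fully over at (460, 230), the foot is on the profile at (265, 205), and the gripper is clear of everything.

```bash
python3 -c "
from plant import robot
print(robot.finish_job())"
```

```text
the job is handed in; nothing more can be done
None
```

The profile is fully home against the end stop and the toggle clamp has snapped over with its foot on the profile; the bin, bracket and wrench look undisturbed, and the job was handed in at about 22 s, with no verdict returned.

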